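Refit the drive shaft of a microscope stage

TASK

The microscope's stage lies face down on its service blocks and its drive shaft has to go back in. Take the shaft by its black knob out of its stand, pass it down through the upper and then the lower bronze bushing of the stage's bracket until its brass pinion is level with the rack, so that the pinion covers the whole width of the rack's teeth, and finish while still holding it there, hanging clear of the plate below, ready for the clamp screws to be tightened. Leave the collar, specimen, objective and screwdriver as they are.

Things in the scene. Friction and masses are not known exactly. Their poses are not given: they have to be found in the camera images.
- stage: black microscope stage upside down on four grey blocks, immovable. Origin on the bench under the bushing axis, z up. Plate x -155 to 35, y -90 to 90 mm, top 40 mm above the bench. Bare-metal C-shaped bracket on it: two lugs 32 x 36 x 12 mm, wall on the +y side. Steel rack runs along y, 8 mm behind the axis (-x), on a dark bar 98 mm high. All of the stage lies below 121 mm
- upper_bushing (a point): centre of the top of the upper bronze bushing, 120 mm above the bench: a vertical bore of 13.5 mm through a 12 mm lug (bronze flange of 20 mm round it)
- lower_bushing (a point): centre of the top of the lower bronze bushing, 72 mm above the bench, on the same vertical axis: a bore of 13.5 mm through a 12 mm lug; its underside lies 20 mm above the stage's plate. 36 mm of open space between the two lugs
- rack_level (a point): the point on the bushing axis at mid-height of the rack, 90 mm above the bench, midway between the lugs; the rack's teeth are 8 mm high (86 to 94 mm above the bench)
- shaft_stand: bare aluminium stand in which the drive shaft starts, fixed: round foot 72 mm across, upright tube of 26 mm outer and 16 mm inner diameter, 108 mm high, on whose rim the shaft's knob rests. Origin under its centre
- knob_center (a point): centre of the shaft's black knurled knob, a cylinder 30 mm in diameter, 40 mm high; z along the shaft towards the knob. At the start the shaft hangs upright in the stand, the knob's flat underside, 20 mm below this point, on the tube's rim. Whole shaft 128 mm long, 0.11 to 0.18 kg
- pinion_center (a point): middle of the brass pinion, a toothed band 18 mm long on the shaft and no thicker than it (it passes through the bushings); 66 mm below the knob's centre and 42 mm above the shaft's tip
- shaft_tip (a point): lower end of the steel drive shaft, 108 mm below the knob's centre. The shaft is 12 mm thick and 88 mm long below the knob; the last 5 mm taper to 7 mm. With the pinion level with the rack the tip is 8 mm above the stage's plate and the knob's underside 16 mm above the upper lug
- collar_center (a point): centre of a loose brass collar lying flat, 28 mm across, 10 mm high; not to be disturbed
- specimen_center (a point): centre of a loose round dark-brown mounted specimen, 30 mm across, 18 mm high; not to be disturbed
- objective_center (a point): centre of a loose microscope objective standing upright, 25 mm across, 44 mm high; not to be disturbed
- screwdriver: a loose red-handled screwdriver lying flat, 160 mm long, along its x; not to be disturbed
There are look-alikes about, which are no part of the job. Of the things that look like the part that bears knob_center, the middle-sized one is meant.

How it is judged:
By the outcome, as a careful person would: the job done as asked, in the order asked, and still so for the second after the job is handed in, while the arm keeps its last pose, push and grip.
It also fails if it takes over 48 s, if anything falls off the work surface, if the arm or the gripper's body presses on something with over 40 N, if the wrist force passes 120 N, or if a joint passes its speed limit or range.

ROBOT

A 6-joint arm with a two-finger parallel gripper is mounted at the origin on the work surface. World frame = base frame: x ahead of the robot, y to its left, z up, the work surface at z = 0. Lengths are in m, angles in rad, forces in N, time in s.
With the tool pointing down it reaches from about 0.275 to 0.825 m from the base axis. Payload 4.9 kg.
Tool frame: the origin (TCP) lies on the centre line of the jaws, within the pads' length; the fingertips stand 25 mm ahead of it and the grasp point (between the pads) lies 6 mm ahead of it; z points along the fingers, y is the line along which they close (so a half turn about z gives the same grasp; the last joint's range is limited). The gripper opens to 85 mm and grips with 20 to 120 N. Pads are 22 mm wide; open, the fingers measure 114 mm over their backs; the gripper's body (76 mm by 85 mm) begins 54 mm behind the grasp point. The pads swing forward as they close: fully open they stand 13 mm farther back than shut.
Start: joints at [1.003, 0.326, -0.193, 1.052, 0, 1.437], TCP at [0.231, 0.499, 0.256] pointing down, gripper open.
Joint ranges: [-2.65, 2.65], [-0.97, 1.79], [-1.3, 1.35], [-1.93, 2.1], [-1.47, 1.37], [-3.14, 3.14]. Speed limits (rad/s): [2.57, 2.57, 3.14, 3.14, 3.14, 3.14].

INTERFACE

Orientations are given as a unit quaternion [x, y, z, w].
In Python, from plant import manip gives the robot as it stands.
- The arm moves only by the tool apply_moves, never from a script. Its argument "series" is a list that holds one entry, the list of rows, each a list of 7 numbers: the turn, a rotation vector about the tool's x, y, z in rad, then the shift along the tool's x, y, z in cm, then the closure in counts, from 0 (fully open) to 255 (shut). In form: [[[wx, wy, wz, dx, dy, dz, hand], ...]]. A call has 1 to 20 rows; each row is the pose to reach, as a shift and turn from the pose commanded when the call began, along the tool's axes at that moment; what a row does not reach only later rows make up. A row lasts 1/10 s, in which the tool goes at most 50 mm and 8.59 degrees, less where a joint would pass 70% of its speed; a pose out of reach is approached as far as the arm can. A call with a gripper value outside its range is refused whole. The fingers move at their own pace and stop on an object; "squeeze" is the grip in N (left out, the last holds). Time passes only in rows, so rows that repeat a pose let the fingers close. It gives the time, the measured TCP pose, the force, the opening and the grip force at its end, in the units of the state.
- manip.observe(): the state, without advancing time (a new reading comes with each control period).
- manip.grab_frame(name): name is "scene" or "top" or "wrist"; returns the picture (384x512x3 uint8, red, green, blue); there is no depth.
- manip.calibration(name): a dict with "fx", "fy", "cx", "cy" (pixels), "R" (3x3) and "t" (3): a world point X has camera coordinates R X + t; the wrist camera has in their place "hand_eye" (4x4, takes a point from camera to tool coordinates, whose origin is the TCP and whose axes are the flange's). Camera axes: x right, y down, z forward; pixel columns grow to the right and rows downward; lengths in m; the calibration is good to about 2 mm. The wrist camera is an equidistant fisheye: a pixel r from the principal point sees the ray r / f radians off the axis. A picture is of the moment at which its call begins: read the wrist's pose just before it. calibration takes no time and is no camera call.
- manip.hand_in(): hands the job in; it is judged then, once.
Trained networks look in the newest picture that a camera, given by its name, has taken for a name from the list of things; names that differ only in an ending like _2 or _b are one class to them, and where a whole thing is asked for, a point or a joint stands for the part that bears it (a point fixed in the world has none). Each returns a list of dicts, best first, with "score" (0 to 1); they miss things now and then, are a little off and sometimes report something else, mostly with a low value. They report only what shows in the picture. A call takes as long as a camera call. They do not tell look-alikes from the thing itself.
- manip.boxes_of(query, camera): "at" ([column, row] in pixels, amid what is visible of it).
The state is a dict: "time": time; "qpos": joint angles; "qvel": joint speeds; "joint_torque": joint torques, N m; "ee_pos": TCP position; "eef_rot": TCP orientation; "contact_force": force on the tool from outside, world axes, zero at the start; "wrist_torque": the same for the moment, N m; "grip_width": finger opening in m; "gripper_force": force on a finger pad.
Only numpy, scipy, OpenCV 4.12 (cv2) and the standard library are available. Lean on these libraries where they do the work, as an engineer would, in place of code of your own. Each camera call takes 0.05 s, during which the arm holds its last target. There are 200 camera calls.

## Working session

There is one attempt and no reset: what is moved stays moved. The work goes in short steps, Python scripts to look and compute and a tool call to move; the robot and the scene stay as the last step left them, time stands still between calls to the robot, and variables do not carry over. Pictures are saved under pics/ and viewed, at most 10 in all, crops included, and the job is handed in when it is done.

Besides the shell and the picture viewer there is one more tool, called after "Call:" by a JSON object that holds its "op" and its "data", one argument or row to a line. apply_moves: Moves the arm, as the interface text tells. Its arguments: {"type":"object","properties":{"series":{"type":"array","items":{"type":"array","items":{"type":"array","items":{"type":"number"}}}},"squeeze":{"type":"number"}},"required":["series"]}

```bash
mkdir -p pics; ls
python3 - <<'E'
from plant import manip
import cv2,numpy as np
s=manip.observe(); print({k:np.round(s[k],4) for k in s})
ims=[]
for c in("scene","top"):
    im=manip.grab_frame(c); ims.append(im); cv2.imwrite(f"pics/{c}0.png",im[:,:,::-1])
    for q in("knob_center","shaft_stand","upper_bushing","stage","objective_center","specimen_center","collar_center","screwdriver"):
        print(c,q,[(np.round(d["at"],1).tolist(),round(d["score"],2)) for d in manip.boxes_of(q,c)])
for c in("scene","top","wrist"): print(c,manip.calibration(c))
E
```

```text
pics
{'time': np.float64(0.0), 'qpos': array([ 1.0028,  0.3269, -0.1936,  1.052 ,  0.    ,  1.4366]), 'qvel': array([-0.0001, -0.0007, -0.002 , -0.0006, -0.0003, -0.0013]), 'joint_torque': array([-3.50000e-03, -4.43397e+01,  2.62441e+01,  1.54000e-02,
       -2.00000e-04,  0.00000e+00]), 'ee_pos': array([0.2309, 0.4986, 0.2555]), 'eef_rot': array([ 2.152e-01,  9.766e-01, -8.000e-04, -3.000e-04]), 'contact_force': array([0.0089, 0.3782, 0.0787]), 'wrist_torque': array([-0.0113,  0.0197,  0.0182]), 'gripper_force': np.float64(0.0), 'grip_width': np.float64(0.0855)}
scene knob_center [([283.9, 174.0], 0.77), ([249.6, 199.4], 0.77), ([204.5, 150.1], 0.65), ([287.3, 209.7], 0.59)]
scene shaft_stand [([285.4, 253.7], 0.58)]
scene upper_bushing [([199.4, 151.6], 0.73)]
scene stage [([202.1, 148.8], 0.58), ([286.9, 207.7], 0.37)]
scene objective_center [([314.3, 231.2], 0.67)]
scene specimen_center [([250.9, 278.6], 0.54)]
scene collar_center [([244.4, 244.4], 0.66)]
scene screwdriver [([327.6, 267.6], 0.64)]
top knob_center [([179.7, 171.8], 0.75), ([223.4, 196.0], 0.69), ([242.0, 170.9], 0
[... 734 characters left out ...]
887463156, 'cy': 187.82538234011966, 'R': array([[ 0.02087983, -0.99918525,  0.03453788],
       [-0.99705654, -0.02335951, -0.07302452],
       [ 0.07377181, -0.03291148, -0.99673194]]), 't': array([0.01047867, 0.56737577, 0.81867994])}
wrist {'fx': 297.3186396354542, 'fy': 297.3186396354542, 'cx': 252.99061451196835, 'cy': 192.13600992224693, 'hand_eye': array([[-1.60632123e-04, -9.59314573e-01, -2.82339377e-01,
         7.12367277e-02],
       [ 9.99999978e-01, -1.15473882e-04, -1.76583026e-04,
        -8.60742521e-05],
       [ 1.36795846e-04, -2.82339399e-01,  9.59314570e-01,
        -1.16739585e-01],
       [ 0.00000000e+00,  0.00000000e+00,  0.00000000e+00,
         1.00000000e+00]])}
```

Run:
```python
import cv2
a=cv2.imread("pics/scene0.png")[90:330,130:400]; cv2.imwrite("pics/sc.png",cv2.resize(a,None,fx=2.4,fy=2.4,interpolation=2))
a=cv2.imread("pics/top0.png")[80:260,120:440]; cv2.imwrite("pics/tc.png",cv2.resize(a,None,fx=2.5,fy=2.5,interpolation=2))
```

```text
(no output)
```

View pics/sc.png

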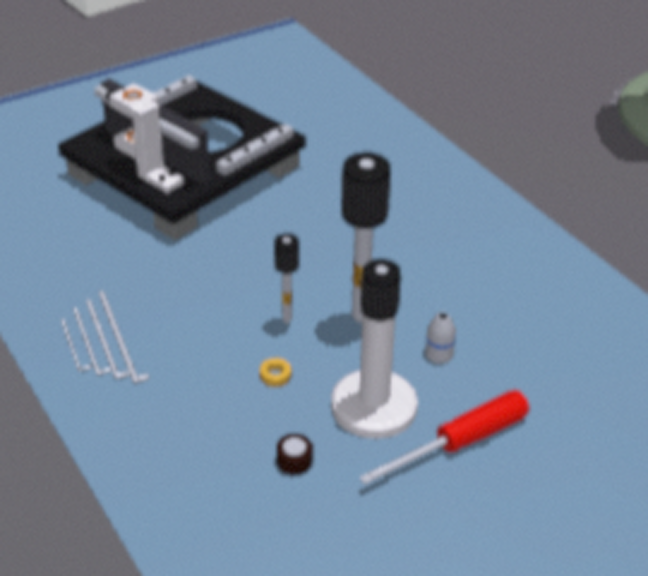

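View pics/tc.png

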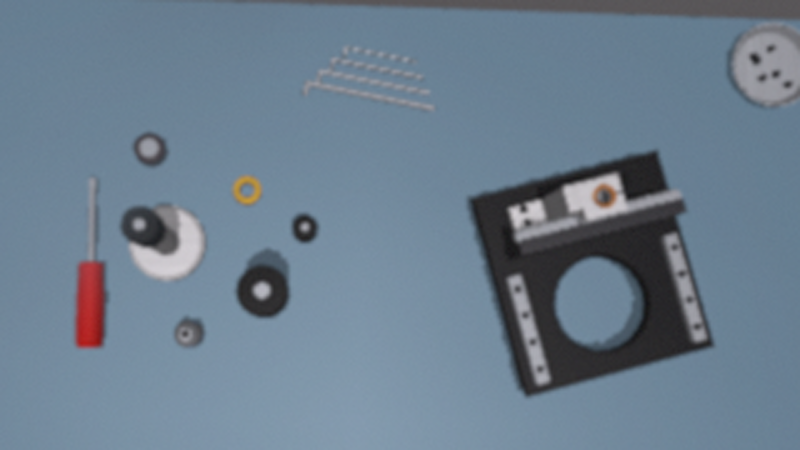

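The first crop is the scene view. It shows the shaft in its stand (knob at full-frame pixel 288,211), a larger look-alike (283,170), a small one (249,195) and the bushing (185,130). The top crop shows the same things: stand knob at (177,170), large at (225,196), small at (242,171) and bushing at (361.6,158.4).

```bash
cat > h.py <<'E'
from plant import manip
import numpy as np, cv2
from scipy.spatial.transform import Rotation as Ro
K=lambda c:np.array([[c['fx'],0,c['cx']],[0,c['fy'],c['cy']],[0,0,1]])
P=lambda n:(lambda c:K(c)@np.c_[c['R'],c['t']])(manip.calibration(n))
def tri(a,b):
    X=cv2.triangulatePoints(P('scene'),P('top'),np.array(a,float),np.array(b,float)).ravel();X=X[:3]/X[3]
    r=[]
    for n,p in(('scene',a),('top',b)):
        q=P(n)@np.r_[X,1]; r.append(np.linalg.norm(q[:2]/q[2]-p))
    return X.round(4),np.round(r,1)
def onz(n,px,z):
    c=manip.calibration(n); C=-c['R'].T@c['t']; d=c['R'].T@np.linalg.inv(K(c))@[*px,1]
    return (C+d*(z-C[2])/d[2]).round(4)
E
python3 - <<'E'
from h import *
f=lambda x,y:(130+x/2.4,90+y/2.4); g=lambda x,y:(120+x/2.5,80+y/2.5)
print("knob top",tri(f(381,268),g(140,223)), onz('top',g(140,225),.14))
print("big top",tri(f(366,162),g(262,290)))
print("small top",tri(f(287,238),g(305,227)))
print("bush",tri(f(133,95),g(604,196)), onz('top',g(604,196),.12))
print("stand foot",onz('top',g(167,242),.008))
print("objective",onz('top',g(189,333),.044))
for p in((470,198),(657,152),(713,345),(527,395)): print("corner",onz('top',g(*p),.04))
print("bar",onz('top',g(520,238),.098),onz('top',g(683,203),.098))
E
```

```text
knob top (array([0.5898, 0.185 , 0.1493]), array([0.3, 0.6])) [0.5902 0.1861 0.14  ]
big top (array([0.5384, 0.086 , 0.1722]), array([0.1, 0.2]))
small top (array([0.5966, 0.0549, 0.0953]), array([0.2, 0.4]))
bush (array([ 0.6256, -0.1951,  0.12  ]), array([0.3, 0.6])) [ 0.6268 -0.1958  0.12  ]
stand foot [0.5903 0.1851 0.008 ]
objective [0.5048 0.1568 0.044 ]
corner [ 0.6348 -0.0972  0.04  ]
corner [ 0.6829 -0.2728  0.04  ]
corner [ 0.5039 -0.3241  0.04  ]
corner [ 0.4548 -0.1514  0.04  ]
bar [ 0.5921 -0.1302  0.098 ] [ 0.6261 -0.2724  0.098 ]
```

```bash
cat >> h.py <<'E'
def go(x,y,z):
    s=manip.observe(); R=Ro.from_quat(s['eef_rot']).as_matrix()
    print('tcp',np.round(s['ee_pos'],4),'q',np.round(s['eef_rot'],4),'shift cm',(R.T@(np.array([x,y,z])-s['ee_pos'])*100).round(2))
def wray(px):  # wrist pixel -> world origin, direction
    s=manip.observe(); R=Ro.from_quat(s['eef_rot']).as_matrix(); c=manip.calibration('wrist'); H=c['hand_eye']
    u=np.array([px[0]-c['cx'],px[1]-c['cy']]); r=np.linalg.norm(u); th=r/c['fx']
    d=np.r_[u/r*np.sin(th),np.cos(th)]
    return s['ee_pos']+R@H[:3,3], R@H[:3,:3]@d
def wz(px,z):
    o,d=wray(px); return (o+d*(z-o[2])/d[2]).round(4)
def wpx(X):
    s=manip.observe(); R=Ro.from_quat(s['eef_rot']).as_matrix(); c=manip.calibration('wrist'); H=c['hand_eye']
    p=R.T@(np.array(X)-s['ee_pos']); p=H[:3,:3].T@(p-H[:3,3]); r=np.linalg.norm(p[:2])
    return (p[:2]/r*np.arctan2(r,p[2])*c['fx']+[c['cx'],c['cy']]).round(1)
E
python3 -c "
from h import *
go(.590,.185,.22)"
```

```text
tcp [0.2312 0.4991 0.2563] q [0.2152 0.9766 0.     0.    ] shift cm [-45.76 -13.42   3.63]
```

Call:
{"op": "apply_moves", "data": {
  "series": [
    [[0, 0, 0, -10, -3, 0, 0], [0, 0, 0, -20, -6, 0, 0], [0, 0, 0, -30, -9, 1, 0], [0, 0, 0, -40, -12, 2, 0], [0, 0, 0, -45.76, -13.42, 3.6, 0], [0, 0, 0, -45.76, -13.42, 3.6, 0], [0, 0, 0, -45.76, -13.42, 3.6, 0], [0, 0, 0, -45.76, -13.42, 3.6, 0], [0, 0, 0, -45.76, -13.42, 3.6, 0], [0, 0, 0, -45.76, -13.42, 3.6, 0], [0, 0, 0, -45.76, -13.42, 3.6, 0], [0, 0, 0, -45.76, -13.42, 3.6, 0], [0, 0, 0, -45.76, -13.42, 3.6, 0], [0, 0, 0, -45.76, -13.42, 3.6, 0]]
  ]
}}

```text
time: 2.3
ee_pos: [0.5891, 0.1861, 0.2206]
eef_rot: [0.214, 0.977, 0.0, 0.0]
contact_force: [-0.5, -0.4, -0.3]
grip_width: 0.0855
gripper_force: 0.0
```

Run:
```python
from h import *
go(.590,.185,.137)
im=manip.grab_frame('wrist'); cv2.imwrite('pics/w1.png',im[:,:,::-1])
for d in manip.boxes_of('knob_center','wrist'): print(d)
print('predicted knob top',wpx([.590,.185,.148]),'rim',wpx([.590,.185,.108]))
```

```text
tcp [0.5891 0.1861 0.2206] q [2.143e-01 9.768e-01 1.000e-04 0.000e+00] shift cm [-0.13 -0.06  8.36]
{'at': [107.5, 208.4], 'score': 0.84}
{'at': [142.5, 237.8], 'score': 0.73}
{'at': [249.8, 210.5], 'score': 0.71}
predicted knob top [252.2 215.4] rim [252.3 197.7]
```

View pics/w1.png

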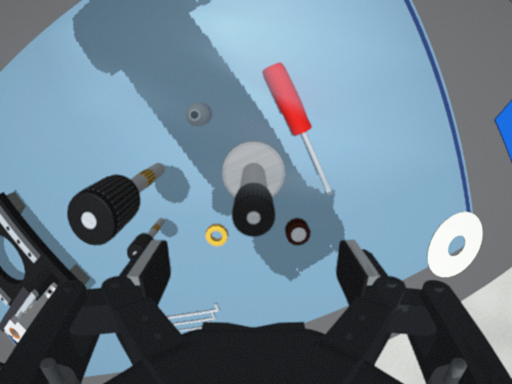

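The view shows the stand knob's silver cap at (253,218) against a predicted (252,215), so the estimate is good to about 1.5 mm. The finger paths are clear.

Run:
```python
from h import *
p=wz((253,217.5),.148); print(p); go(p[0],p[1],.137)
```

```text
[0.5916 0.1848 0.148 ]
tcp [0.5893 0.186  0.2207] q [2.144e-01 9.768e-01 1.000e-04 2.000e-04] shift cm [-0.26 -0.02  8.37]
```

Call:
{"op": "apply_moves", "data": {
  "series": [
    [[0, 0, 0, -0.2, 0, 3, 0], [0, 0, 0, -0.2, 0, 6, 0], [0, 0, 0, -0.2, 0, 8.3, 0], [0, 0, 0, -0.2, 0, 8.3, 0], [0, 0, 0, -0.2, 0, 8.3, 100], [0, 0, 0, -0.2, 0, 8.3, 160], [0, 0, 0, -0.2, 0, 8.3, 255], [0, 0, 0, -0.2, 0, 8.3, 255], [0, 0, 0, -0.2, 0, 8.3, 255], [0, 0, 0, -0.2, 0, 8.3, 255], [0, 0, 0, -0.2, 0, 8.3, 255], [0, 0, 0, -0.2, 0, 8.3, 255], [0, 0, 0, -0.2, 0, 8.3, 255], [0, 0, 0, -0.2, 0, 8.3, 255]]
  ],
  "squeeze": 60
}}

```text
time: 3.8
ee_pos: [0.5926, 0.1844, 0.1389]
eef_rot: [0.215, 0.977, 0.001, 0.001]
contact_force: [-1.3, 0.7, 5.8]
grip_width: 0.0286
gripper_force: 59.1
```

Call:
{"op": "apply_moves", "data": {
  "series": [
    [[0, 0, 0, 0, 0, -1, 255], [0, 0, 0, 0, 0, -2, 255], [0, 0, 0, 0, 0, -4, 255], [0, 0, 0, 0, 0, -7, 255], [0, 0, 0, 0, 0, -10, 255], [0, 0, 0, 0, 0, -12.5, 255], [0, 0, 0, 0, 0, -12.5, 255], [0, 0, 0, 0, 0, -12.5, 255], [0, 0, 0, 0, 0, -12.5, 255]]
  ]
}}

```text
time: 4.7
ee_pos: [0.5909, 0.184, 0.2609]
eef_rot: [0.215, 0.977, -0.0, -0.001]
contact_force: [-0.0, -0.1, -1.4]
grip_width: 0.0286
gripper_force: 59.4
```

Run:
```python
from h import *
print(manip.observe()['contact_force']);go(.626,-.195,.264)
```

```text
[-0.01855722 -0.13771049 -1.35821528]
tcp [0.5909 0.184  0.2609] q [ 2.152e-01  9.766e-01 -5.000e-04 -1.100e-03] shift cm [-19.11 -32.91  -0.3 ]
```

Call:
{"op": "apply_moves", "data": {
  "series": [
    [[0, 0, 0, -1.2, -2, 0, 255], [0, 0, 0, -3, -5.2, 0, 255], [0, 0, 0, -5, -8.6, 0, 255], [0, 0, 0, -7, -12, 0, 255], [0, 0, 0, -9, -15.5, 0, 255], [0, 0, 0, -11, -19, 0, 255], [0, 0, 0, -13, -22.4, 0, 255], [0, 0, 0, -15, -25.8, 0, 255], [0, 0, 0, -17, -29.3, 0, 255], [0, 0, 0, -18.5, -31.9, 0, 255], [0, 0, 0, -19.1, -32.9, 0, 255], [0, 0, 0, -19.1, -32.9, 0, 255], [0, 0, 0, -19.1, -32.9, 0, 255], [0, 0, 0, -19.1, -32.9, 0, 255], [0, 0, 0, -19.1, -32.9, 0, 255], [0, 0, 0, -19.1, -32.9, 0, 255], [0, 0, 0, -19.1, -32.9, 0, 255]]
  ]
}}

```text
time: 6.4
ee_pos: [0.6269, -0.194, 0.2625]
eef_rot: [0.215, 0.977, -0.0, 0.0]
contact_force: [-0.2, 0.2, -1.3]
grip_width: 0.0285
gripper_force: 59.5
```

Run:
```python
from h import *
go(.626,-.195,.264)
im=manip.grab_frame('wrist'); cv2.imwrite('pics/w2.png',im[:,:,::-1])
for d in manip.boxes_of('upper_bushing','wrist'): print(d)
for d in manip.boxes_of('shaft_tip','wrist'): print(d)
p=manip.observe()['ee_pos']
print('pred bush',wpx([.6256,-.195,.12]),'tip',wpx(p-[0,0,.117]),'knob top',wpx(p+[0,0,.011]))
a=im[120:330,140:370,::-1]; cv2.imwrite('pics/w2c.png',cv2.resize(a,None,fx=2.8,fy=2.8,interpolation=2))
im=manip.grab_frame('scene'); cv2.imwrite('pics/s2.png',im[:,:,::-1])
```

```text
tcp [ 0.6269 -0.194   0.2625] q [ 2.147e-01  9.767e-01 -0.000e+00  1.000e-04] shift cm [ 0.04 -0.13 -0.15]
{'at': [229.8, 135.0], 'score': 0.58}
{'at': [459.0, 12.6], 'score': 0.75}
{'at': [254.1, 260.4], 'score': 0.71}
{'at': [436.4, 70.2], 'score': 0.68}
pred bush [252.  185.8] tip [253.1 195. ] knob top [253.3 283.3]
```

View pics/w2c.png

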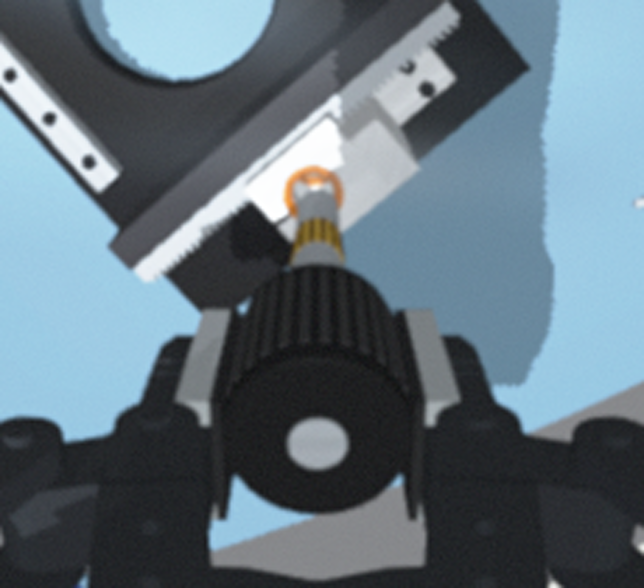

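The wrist crop shows the shaft held upright in the jaws, with the tip overlapping the bronze ring at about (252,189). I'll lower it to just above the flange and measure the tip against the ring there.

Call:
{"op": "apply_moves", "data": {
  "series": [
    [[0, 0, 0, 0, 0, 0.5, 255], [0, 0, 0, 0, 0, 1, 255], [0, 0, 0, 0, 0, 1.4, 255], [0, 0, 0, 0, 0, 1.4, 255], [0, 0, 0, 0, 0, 1.4, 255], [0, 0, 0, 0, 0, 1.4, 255]]
  ]
}}

```text
time: 7.2
ee_pos: [0.6269, -0.1948, 0.2484]
eef_rot: [0.215, 0.977, -0.0, 0.0]
contact_force: [0.8, -0.4, -2.2]
grip_width: 0.0283
gripper_force: 59.5
```

```bash
cat > ov.py <<'E'
from h import *
def circ(c,r,n=60): 
    t=np.linspace(0,2*np.pi,n); return [wpx([c[0]+r*np.cos(a),c[1]+r*np.sin(a),c[2]]) for a in t]
def shot(name,box,f,bush,off=(0,0),dz=.0105,draw=True):
    p=manip.observe()['ee_pos']; R=Ro.from_quat(manip.observe()['eef_rot']).as_matrix()
    im=manip.grab_frame('wrist')[:,:,::-1].copy(); cv2.imwrite('pics/'+name+'_raw.png',im)
    x0,y0,x1,y1=box; a=cv2.resize(im[y0:y1,x0:x1],None,fx=f,fy=f,interpolation=cv2.INTER_CUBIC); b=a.copy()
    k=p+R@np.r_[off,dz]
    L=[(k+[0,0,.02],.015,(255,0,0)),(k+[0,0,.02],.0047,(255,0,0)),(k-[0,0,.057],.006,(255,0,255)),(k-[0,0,.075],.006,(255,0,255)),(k-[0,0,.103],.006,(0,255,0)),(k-[0,0,.108],.0035,(0,255,0)),
       (np.r_[bush,.12],.01,(255,255,0)),(np.r_[bush,.12],.00675,(255,255,0))]
    for c,r,col in L:
        q=((np.array(circ(c,r))-[x0,y0]+.5)*f-.5); cv2.polylines(b,[np.round(q*16).astype(np.int32)],True,col,1,cv2.LINE_AA,4)
    cv2.imwrite('pics/'+name+'.png',np.hstack([a,b])); print(p.round(4),'tip',(k-[0,0,.108]).round(4))
E
python3 - <<'E'
from ov import *
shot('w3',(200,150,300,300),4,(.6256,-.195))
E
```

```text
[ 0.6269 -0.1948  0.2484] tip [ 0.6269 -0.1948  0.1299]
```

View pics/w3.png

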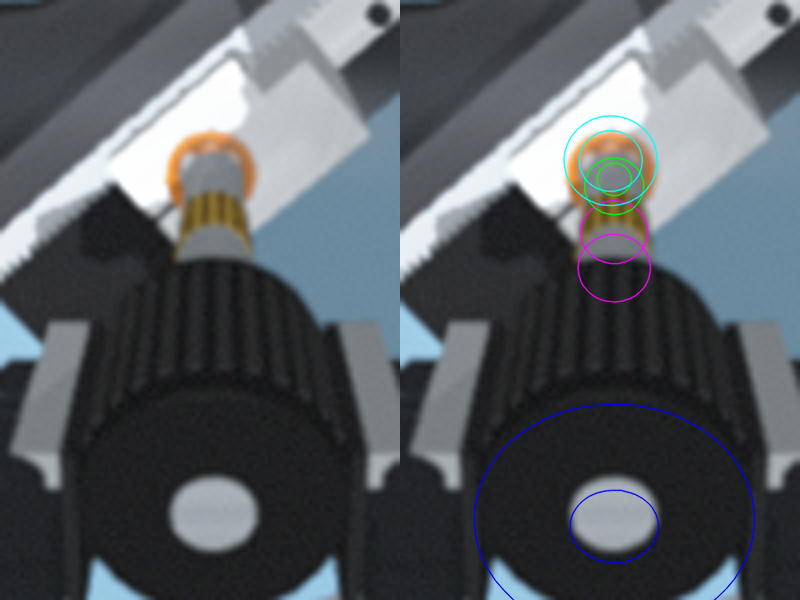

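The overlay shows that the shaft sits about 1.4 mm towards tool +x and isn't tilted. The real ring lies about 3 mm towards tool −x of the rough estimate. I'll fit the ring and the cap numerically.

```bash
cat > fit.py <<'E'
from ov import *
from scipy.optimize import least_squares
def fit(name,box=(225,165,280,225)):
    im=cv2.imread('pics/'+name+'_raw.png').astype(float); B,G,R_=im[...,0],im[...,1],im[...,2]
    f=4; x0,y0,x1,y1=box
    sub=cv2.resize(im[y0:y1,x0:x1],None,fx=f,fy=f,interpolation=cv2.INTER_CUBIC)
    m=((sub[...,2]-sub[...,0]>70)&(sub[...,2]>170)).astype(np.uint8)
    c=max(cv2.findContours(m,cv2.RETR_EXTERNAL,cv2.CHAIN_APPROX_NONE)[0],key=len)[:,0,:]
    hull=cv2.convexHull(c)[:,0,:]; px=(hull+.5)/f-.5+[x0,y0]
    W=np.array([wz(p,.12)[:2] for p in px])
    r=least_squares(lambda v:np.hypot(*(W-v[:2]).T)-v[2],[*W.mean(0),.01],loss='soft_l1',f_scale=.0003)
    rr=np.hypot(*(W-r.x[:2]).T)-r.x[2]
    print('ring',r.x.round(4),'rms',rr.std().round(5),len(px))
    # silver cap
    s=manip.observe();Rt=Ro.from_quat(s['eef_rot']).as_matrix()
    g=cv2.cvtColor(im.astype(np.uint8),cv2.COLOR_BGR2GRAY)[255:300,235:275]
    mm=cv2.moments((cv2.resize(g,None,fx=4,fy=4,interpolation=2)>100).astype(np.uint8)*1,True)
    cp=(np.array([mm['m10'],mm['m01']])/mm['m00']+.5)/4-.5+[235,255]
    k=wz(cp,s['ee_pos'][2]+.0095)
    o=Rt.T@(k-s['ee_pos']); print('cap px',cp.round(1),'world',k,'tool off mm',(o*1e3).round(2))
    print('ring-cap in tool mm',(Rt.T@np.r_[r.x[:2]-k[:2],0]*1e3).round(2))
    return r.x[:2],o[:2]
E
python3 - <<'E'
from fit import *
b,o=fit('w3'); shot('w4',(210,160,290,260),5,b,o)
E
```

```text
ring [ 0.6283 -0.1964  0.0095] rms 0.00015 30
cap px [253.4 278.6] world [ 0.6257 -0.1941  0.258 ] tool off mm [ 1.39  0.04 -9.52]
ring-cap in tool mm [-3.32 -0.96  0.  ]
[ 0.6269 -0.1947  0.2485] tip [ 0.6257 -0.1941  0.13  ]
```

View pics/w4.png

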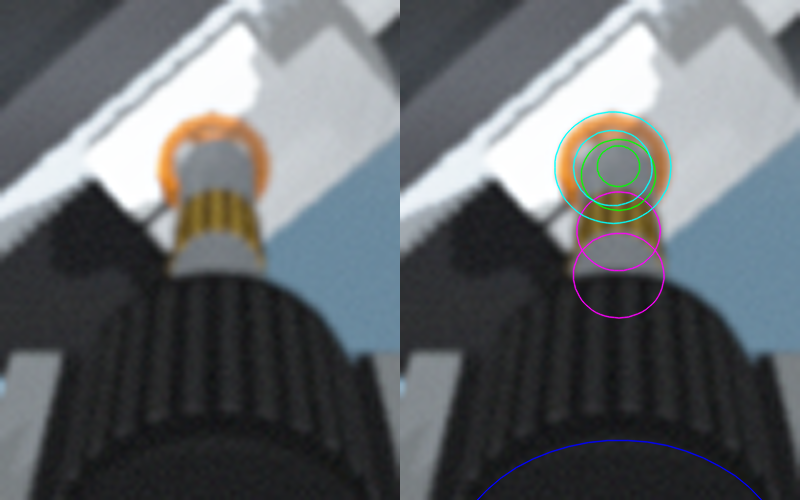

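The overlay now matches the shaft and pinion. The tip has to go about −3.2 mm in tool x and −0.5 mm in tool y, then down with the force watched.

Call:
{"op": "apply_moves", "data": {
  "series": [
    [[0, 0, 0, -0.16, -0.02, 0, 255], [0, 0, 0, -0.32, -0.05, 0, 255], [0, 0, 0, -0.32, -0.05, 0.3, 255], [0, 0, 0, -0.32, -0.05, 0.6, 255], [0, 0, 0, -0.32, -0.05, 0.9, 255], [0, 0, 0, -0.32, -0.05, 1.1, 255], [0, 0, 0, -0.32, -0.05, 1.3, 255], [0, 0, 0, -0.32, -0.05, 1.5, 255], [0, 0, 0, -0.32, -0.05, 1.5, 255]]
  ]
}}

```text
time: 8.2
ee_pos: [0.6294, -0.1964, 0.2329]
eef_rot: [0.215, 0.977, 0.0, -0.0]
contact_force: [-0.6, 0.3, -1.3]
grip_width: 0.0284
gripper_force: 59.5
```

Run:
```python
from h import *
s=manip.observe(); R=Ro.from_quat(s['eef_rot']).as_matrix()
print(s['ee_pos'],'F tool',(R.T@s['contact_force']).round(2),'M tool',(R.T@s['wrist_torque']).round(3))
```

```text
[ 0.62935388 -0.19639822  0.23291568] F tool [ 0.71 -0.    1.32] M tool [0.02  0.006 0.036]
```

Call:
{"op": "apply_moves", "data": {
  "series": [
    [[0, 0, 0, 0, 0, 0.2, 255], [0, 0, 0, 0, 0, 0.4, 255], [0, 0, 0, 0, 0, 0.6, 255], [0, 0, 0, 0, 0, 0.8, 255], [0, 0, 0, 0, 0, 1.0, 255], [0, 0, 0, 0, 0, 1.0, 255]]
  ]
}}

```text
time: 8.8
ee_pos: [0.6293, -0.1964, 0.2228]
eef_rot: [0.215, 0.977, 0.0, -0.0]
contact_force: [0.1, -0.4, -1.5]
grip_width: 0.0282
gripper_force: 59.5
```

```bash
cat >> h.py <<'E'
def fm():
    s=manip.observe(); R=Ro.from_quat(s['eef_rot']).as_matrix()
    print(s['time'],s['ee_pos'].round(4),'F tool',(R.T@s['contact_force']).round(2),'M tool',(R.T@s['wrist_torque']).round(3))
E
python3 -c "
from h import *
fm()"
```

```text
8.8 [ 0.6293 -0.1964  0.2228] F tool [-0.23 -0.35  1.55] M tool [ 0.018  0.001 -0.019]
```

Call:
{"op": "apply_moves", "data": {
  "series": [
    [[0, 0, 0, 0, 0, 0.3, 255], [0, 0, 0, 0, 0, 0.6, 255], [0, 0, 0, 0, 0, 0.9, 255], [0, 0, 0, 0, 0, 1.2, 255], [0, 0, 0, 0, 0, 1.5, 255], [0, 0, 0, 0, 0, 1.8, 255], [0, 0, 0, 0, 0, 2.1, 255], [0, 0, 0, 0, 0, 2.4, 255], [0, 0, 0, 0, 0, 2.6, 255], [0, 0, 0, 0, 0, 2.8, 255], [0, 0, 0, 0, 0, 2.8, 255]]
  ]
}}

```text
time: 9.9
ee_pos: [0.6293, -0.1964, 0.1949]
eef_rot: [0.215, 0.977, 0.0, -0.0]
contact_force: [-0.8, 0.9, -1.9]
grip_width: 0.0281
gripper_force: 59.5
```

```bash
python3 -c "
from h import *
fm()"
```

```text
9.9 [ 0.6293 -0.1964  0.1949] F tool [1.12 0.47 1.86] M tool [-0.03  -0.058  0.064]
```

Call:
{"op": "apply_moves", "data": {
  "series": [
    [[0, 0, 0, 0, 0, 0.2, 255], [0, 0, 0, 0, 0, 0.4, 255], [0, 0, 0, 0, 0, 0.6, 255], [0, 0, 0, 0, 0, 0.8, 255], [0, 0, 0, 0, 0, 1.0, 255], [0, 0, 0, 0, 0, 1.0, 255]]
  ]
}}

```text
time: 10.5
ee_pos: [0.6293, -0.1964, 0.1849]
eef_rot: [0.215, 0.977, 0.0, -0.0]
contact_force: [0.8, 0.3, -1.4]
grip_width: 0.0287
gripper_force: 59.5
```

```bash
python3 -c "
from h import *
fm()"
```

```text
10.5 [ 0.6293 -0.1964  0.1849] F tool [-0.65  0.59  1.41] M tool [-0.02  -0.023 -0.036]
```

Call:
{"op": "apply_moves", "data": {
  "series": [
    [[0, 0, 0, 0, 0, 0.2, 255], [0, 0, 0, 0, 0, 0.4, 255], [0, 0, 0, 0, 0, 0.6, 255], [0, 0, 0, 0, 0, 0.8, 255], [0, 0, 0, 0, 0, 1.0, 255], [0, 0, 0, 0, 0, 1.2, 255], [0, 0, 0, 0, 0, 1.4, 255], [0, 0, 0, 0, 0, 1.6, 255], [0, 0, 0, 0, 0, 1.8, 255], [0, 0, 0, 0, 0, 1.88, 255], [0, 0, 0, 0, 0, 1.88, 255], [0, 0, 0, 0, 0, 1.88, 255]]
  ]
}}

```text
time: 11.7
ee_pos: [0.6295, -0.1965, 0.1666]
eef_rot: [0.215, 0.977, -0.0, 0.0]
contact_force: [0.3, -0.2, -1.6]
grip_width: 0.0285
gripper_force: 59.5
```

Run:
```python
from ov import *
fm()
im=manip.grab_frame('scene')[:,:,::-1]; cv2.imwrite('pics/s5_raw.png',im)
# overlay: knob top/bottom for z 156, and lug edge for registration
b=np.array([.6283,-.1962]); C=P('scene')
pr=lambda X:(lambda q:q[:2]/q[2])(C@np.r_[X,1])
x0,y0,f=150,85,7
a=cv2.resize(im[y0:y0+75,x0:x0+57],None,fx=f,fy=f,interpolation=2); o=a.copy()
t=np.linspace(0,2*np.pi,60)
for z,r,col in((.136,.015,(0,255,0)),(.176,.015,(0,255,0)),(.12,.01,(255,255,0)),(.099,.006,(0,0,255)),(.081,.006,(0,0,255)),(.048,.0035,(255,0,255))):
    q=np.array([(pr([b[0]+r*np.cos(k),b[1]+r*np.sin(k),z])-[x0,y0]+.5)*f for k in t]); cv2.polylines(o,[np.round(q*16).astype(np.int32)],True,col,1,cv2.LINE_AA,4)
cv2.imwrite('pics/s5.png',np.hstack([a,o]))
```

```text
11.7 [ 0.6295 -0.1965  0.1666] F tool [-0.41 -0.05  1.61] M tool [ 0.024  0.08  -0.046]
```

View pics/s5.png

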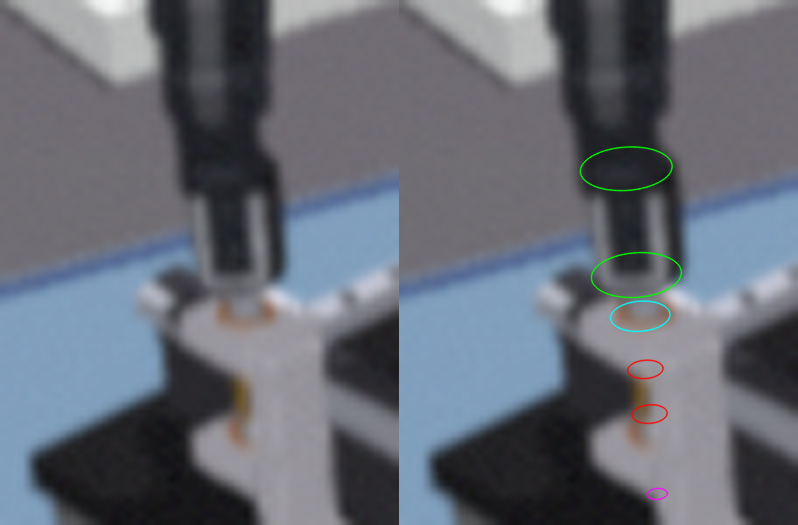

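The scene view shows the shaft through both bushings. The brass pinion sits in the gap between the lugs beside the rack, with its lower end at crop row ~415 against a model value of ~413 after the 1-pixel offset, so its height is good to about 1–2 mm. The forces are only the shaft's weight.

```bash
python3 -c "
from plant import manip
print(manip.hand_in())"
```

```text
the job is handed in; nothing more can be done
None
```

I passed the drive shaft through both bushings and handed the job in while still holding it by the knob, with the pinion level with the rack to within about 2 mm (5 mm either way still covers the teeth), the tip about 8 mm above the plate, and 11.7 s of the 48 s used.

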